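Clip in the cap probe, then index the carousel to the third stop and hold

TASK

Set up the cap-check station: press the steel probe rod down past the two sprung jaws of the bracket until it sits fully home in both fork clips with the jaws shut over it and its thick head towards the carousel, then let go of it. Then take the bar knob of the cap carousel, turn it clockwise (seen from above) from its home stop by three clicks to the third stop, and finish while still holding the knob there, because a spring turns it back home when it is let go. Leave the jars, nest, bottle, dish, ring and wrench where they are.

Things in the scene. Friction and masses are not known exactly. Their poses are not given: they have to be found in the camera images.
- rod_mid (a point): centre of the loose probe rod: steel bar 12 mm in diameter, 160 mm long, about 110 g; x axis along the rod to its head (the last 16 mm at +x, 18 mm in diameter). It starts lying in two open notches of a grey rest, 50 mm either side of its centre, 40 mm above the table; notch cheeks end level with its centre line. Between the notches it is free, over the rest's 6 mm base, 50 mm wide
- rod_head (a point): centre of the head's end face, 80 mm from the rod's centre along its +x
- bracket: fixed bracket, origin under its centre on the table, z up, x along the seated rod, pointing at the carousel (rod's head to +x). Two white fork clips, 10 mm thick, at x = -50 and +50 mm, open between them above the 8 mm base. Slots 14 mm wide (y -7 to 7); +y cheek to 66 mm with an outward flare to 77 mm; on the -y side a post to 71 mm
- seat (a point): where the rod's centre lies when fully home: on the bracket's z axis, 45 mm above the table; axes as the bracket's; 10 mm off along x does. Come straight down on it at bracket y = 0 to 1 mm; the two jaws together resist with under 15 N, then the rod drops free onto the slot floors
- jaw_rear (a joint): angle of the sprung steel jaw of the clip at bracket x = -50 mm, rad: 0 shut, grows to 1.5 pushed down. Hinged at bracket y = -11.5, z = 66.5 mm, it lies level across the slot to y = +6; the rod pushes it down and aside, and it snaps back level above the rod when the rod is home
- jaw_front (a joint): the same for the jaw at x = +50 mm
- carousel: aluminium disc 192 mm across with 18 small cream caps near its rim (48 mm above the table at most) and, on its hub, a black bar knob, all turning together: bar 48 mm long along its x, 14 mm thick along y, 76 to 110 mm above the table, over a 50 mm round flange; a small steel pin at its -x end is the pointer. Origin on the turning axis, 22 mm above the table, z up
- knob_grip (a point): centre of the knob's bar, on the turning axis, 92 mm above the table; x along the bar, y across it
- index (a joint): angle of carousel and knob, rad, clockwise from above: 0 = home stop, where it starts. Click stops each 0.349 rad (20 deg): third at 1.047; more beyond, end 2.0. A spring (0.085 to 0.105 N m) always turns it back home; clicks add or take 0.06 N m: hardest just past each stop, easiest just before the next. Dark dots on the foot's rim mark the stops, the pin points at the first at home
- nest: white plastic jar nest, a thick ring cup 72 mm across, 40 mm tall; a bystander, origin under its centre; to be left alone
- jar: closed cream jar, 54 mm across, 45 mm tall; a bystander, origin under its centre; to be left alone
- jar_b: second such jar; a bystander, origin under its centre; to be left alone
- spray: white bottle, 56 mm across, 130 mm tall; a bystander, origin under its centre; to be left alone
- wrench: 150 mm wrench lying flat; a bystander, origin under its centre; to be left alone
- dish: shallow steel dish 90 mm across, 28 mm tall; a bystander, origin under its centre; to be left alone
- collar: steel ring 48 mm across, 16 mm tall; a bystander, origin under its centre; to be left alone
- rod: the same rod as a body, origin at its centre
Not all that is in view belongs to the job. There is more than one size of the rod; the job needs the largest.

How it is judged (in metres and radians):
On the way, in this order (a step that is already met when the one before it is completed fails the run):
1. the probe rod sits home in both clips, head towards the carousel, jaws shut over it, and the fingers are off it (x of rod_mid in the frame of bracket between -0.01 and 0.01 m and y of rod_mid in the frame of bracket between -0.0035 and 0.0035 m and z of rod_mid in the frame of bracket between 0.0415 and 0.0485 m and angle between the x axis of rod_mid and the x axis of bracket, either way round below 0.07 rad and x of rod_head in the frame of bracket above 0.05 m and value of joint each of jaw_rear, jaw_front below 0.2 rad and contact force between the fingers and rod below 0.2 N), for 0.2 s.
2. the knob, held by the fingers, is at the third stop (value of joint index between 0.937 and 1.157 rad and velocity of joint index between -0.1 and 0.1 rad/s and contact force between the fingers and carousel above 1 N and distance between the grasp point and knob_grip below 0.035 m), for 0.2 s.
At the end, for the whole second after the job is handed in: Rod centre within 10 mm along, 3.5 mm across and in height of its seat, 0.07 rad of bracket x, head to +x, jaws below 0.2 rad. Carousel still (under 0.1 rad/s), within 0.11 rad of the third stop (1.047 rad), fingers round the knob (35 mm of its centre) with over 1 N (all of step 2 and x of rod_mid in the frame of bracket between -0.01 and 0.01 m and y of rod_mid in the frame of bracket between -0.0035 and 0.0035 m and z of rod_mid in the frame of bracket between 0.0415 and 0.0485 m and angle between the x axis of rod_mid and the x axis of bracket, either way round below 0.07 rad and x of rod_head in the frame of bracket above 0.05 m and value of joint each of jaw_rear, jaw_front below 0.2 rad); the arm keeps its last pose, push and grip.
It fails at once if a bystander is shifted by more than 40 mm (distance of any of nest, jar, jar_b, spray, wrench, dish, collar from where it was at the start of the episode above 0.04 m).
It also fails if it takes over 54 s, if anything falls off the work surface, if the arm or the gripper's body presses on something with over 40 N, if the wrist force passes 120 N, or if a joint passes its speed limit or range.

ROBOT

A 6-joint arm with a two-finger parallel gripper is mounted at the origin on the work surface. World frame = base frame: x ahead of the robot, y to its left, z up, the work surface at z = 0. Lengths are in mm, angles in rad, forces in N, time in s.
With the tool pointing down it reaches from about 350 to 875 mm from the base axis. Payload 4.2 kg.
Tool frame: the origin (TCP) lies between the finger pads; the fingertips stand 17 mm ahead of it and the grasp point (between the pads) lies 2 mm behind it (nose_length is the distance from the TCP to the fingertips, in mm); z points along the fingers, y is the direction in which the jaws open and shut (so a half turn about z gives the same grasp; the last joint's range is limited). The gripper opens to 85 mm and grips with 20 to 120 N. Pads are 22 mm wide; open, the fingers measure 114 mm over their backs; the gripper's body (76 mm by 85 mm) begins 54 mm behind the grasp point. The pads swing forward as they close: fully open they stand 13 mm farther back than shut.
Start: joints at [1.492, 0.385, 0.008, 0, -1.194, -0.259], TCP at [207.1, 589.668, 248.312] pointing down, gripper open.
Joint ranges: [-3.14, 3.14], [-1.21, 2.06], [-1.07, 1.41], [-3.16, 2.05], [-2.99, -0.16], [-3.1, 3.1]. Speed limits (rad/s): [2.79, 2.79, 3.14, 3.14, 3.14, 3.14].

INTERFACE

Orientations are given as a unit quaternion [x, y, z, w].
In Python, from bench import * gives the robot as it stands.
- The arm moves only by the tool jog_arm, never from a script. Its argument "increments" is a list of rows, each a list of 4 numbers: the shift along the tool's x, y, z in m, then the turn about the tool's z in degrees. A call has 1 to 10 rows; each row is the pose to reach, as a shift and turn from the pose measured when the call began, along the tool's axes at that moment; what a row does not reach only later rows make up. A row lasts 1/8 s, in which the tool goes at most 62.5 mm and 10.7 degrees, less where a joint would pass 70% of its speed; a pose out of reach is approached as far as the arm can. A call with a gripper value outside its range is refused whole. "hand" is the gripper's target within -1 to 1 (fully open at 1, half-way at 0, shut at -1), set as the call begins (left out, the last holds). The fingers move at their own pace and stop on an object; the grip force is fixed at half the most. Time passes only in rows, so rows that repeat a pose let the fingers close. It gives the time, the measured TCP pose, the force and the opening at its end, in the units of the state.
- read_state(): the state, without advancing time (a new reading comes with each control period).
- get_image(name): name is "scene" or "side" or "wrist"; returns the picture (384x512x3 uint8, red, green, blue); there is no depth.
- calibration(name): a dict with "fx", "fy", "cx", "cy" (pixels), "position" and "rotation" of the camera in the world; the wrist camera has in their place "hand_eye" (4x4, takes a point from camera to tool coordinates, whose origin is the TCP and whose axes are the flange's). Camera axes: x right, y up, looking along -z (the intrinsics and any distortion apply to the point x, -y, -z); pixel columns grow to the right and rows downward; lengths in mm; the calibration is good to about 2 mm. A picture is of the moment at which its call begins: read the wrist's pose just before it. calibration takes no time and is no camera call.
- job_done(): hands the job in, once; it reports no verdict.
The state is a dict: "clock": time; "joints": joint angles; "joint_vel": joint speeds; "joint_efforts": joint torques, N m; "position": TCP position; "ee_rot": TCP orientation; "contact_force": force on the tool from outside, world axes, zero at the start; "wrist_torque": the same for the moment, N m; "gripper_width": finger opening in mm.
Only numpy, scipy, OpenCV 4.12 (cv2) and the standard library are available. Lean on these libraries where they do the work, as an engineer would, in place of code of your own. Each camera call takes 0.05 s, during which the arm holds its last target.

## Working session

There is one attempt and no reset: what is moved stays moved. The work goes in short steps, Python scripts to look and compute and a tool call to move; the robot and the scene stay as the last step left them, time stands still between calls to the robot, and variables do not carry over. Pictures are saved under pics/ and viewed, and the job is handed in when it is done.

Besides the shell and the picture viewer there is one more tool, called by a JSON object that holds its "op" and its "data". jog_arm: Moves the arm, as the interface text tells. Its arguments: {"type":"object","properties":{"increments":{"type":"array"},"hand":{"type":"number"}},"required":["increments"]}

```bash
ls; mkdir -p pics
python3 - <<'E'
from bench import *
import cv2
s=read_state();print(s)
for n in ["scene","side","wrist"]:
    c=calibration(n);print(n,c)
    im=get_image(n);cv2.imwrite(f"pics/{n}0.png",cv2.cvtColor(im,cv2.COLOR_RGB2BGR))
E
```

```text
pics
{'clock': 0.0, 'joints': array([ 1.49160297e+00,  3.85545430e-01,  6.61007921e-03, -4.83112228e-04,
       -1.19396975e+00, -2.58585637e-01]), 'joint_vel': array([-8.02735944e-04,  1.06616718e-03, -1.13117512e-03,  3.86635645e-05,
       -2.06780661e-03,  1.38253803e-03]), 'joint_efforts': array([-8.55871222e-04, -3.92293167e+01,  1.88402599e+01,  4.18611914e+00,
       -4.65885911e-03,  1.26845510e-06]), 'position': array([206.93215832, 589.17152018, 247.22443868]), 'ee_rot': array([ 9.85756480e-01, -1.68175506e-01, -1.29163658e-04,  1.07026041e-03]), 'contact_force': array([ 0.35850286, -0.24699741,  0.41484744]), 'wrist_torque': array([ 0.04188883,  0.02160921, -0.0006287 ]), 'gripper_width': 85.43039518985385}
scene {'fx': 355.31023762019305, 'fy': 355.31023762019305, 'cx': 257.22626100447167, 'cy': 194.40040483027465, 'position': array([1315.50830602,    7.18564241,  964.90827859]), 'rotation': array([0.24136728, 0.23905976, 0.64164758, 0.68766318])}
side {'fx': 390.59887139865276, 'fy': 390.59887139865276, 'cx': 249.05226311098534, 'cy': 196.15195596430883, 'position': array([ 47.76580629, 539.23229936, 869.55270976]), 'rotation': array([-0.14350845,  0.34100352,  0.85090032, -0.37294848])}
wrist {'fx': 294.4841172616903, 'fy': 294.4841172616903, 'cx': 256.25417368179455, 'cy': 192.62130310155572, 'hand_eye': array([[ 7.86244050e-05,  9.52020163e-01,  3.06035298e-01,
         7.94720586e+01],
       [ 9.99999848e-01, -2.41987424e-04,  4.95866047e-04,
        -6.92488851e-01],
       [ 5.46131168e-04,  3.06035213e-01, -9.52020037e-01,
        -1.25749965e+02],
       [ 0.00000000e+00,  0.00000000e+00,  0.00000000e+00,
         1.00000000e+00]])}
```

View pics/scene0.png

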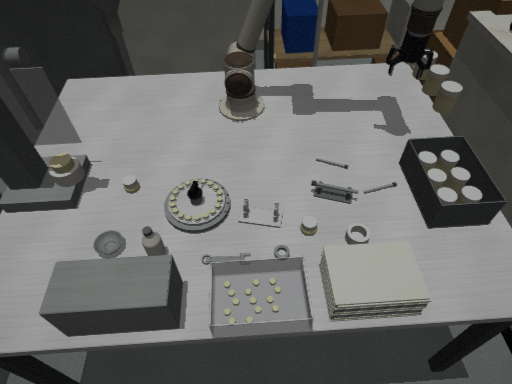

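View pics/side0.png

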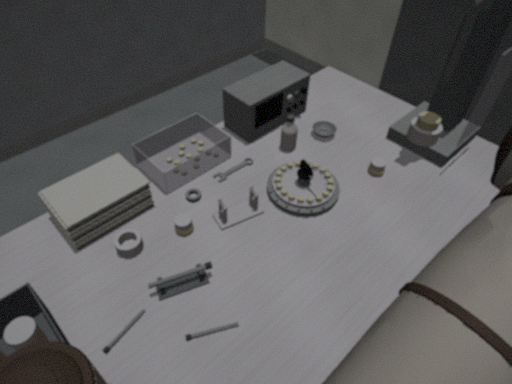

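View pics/wrist0.png

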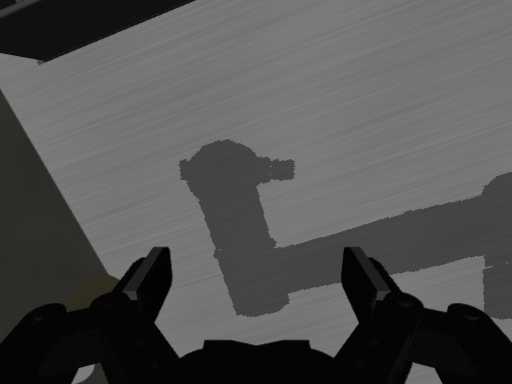

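```bash
cat > h.py <<'E'
import numpy as np, cv2
from scipy.spatial.transform import Rotation as R
from bench import *
def cam(n,st=None):
    c=calibration(n)
    K=np.array([[c['fx'],0,c['cx']],[0,c['fy'],c['cy']],[0,0,1]])
    if n=='wrist':
        st=st or read_state()
        H=np.array(c['hand_eye']);Rt=R.from_quat(st['ee_rot']).as_matrix()
        Rc=Rt@H[:3,:3];p=np.array(st['position'])+Rt@H[:3,3]
    else:
        Rc=R.from_quat(c['rotation']).as_matrix();p=np.array(c['position'])
    d=c.get('dist',c.get('distortion',None))
    return K,Rc,p
def ray(C,uv):
    K,Rc,p=C
    q=np.linalg.inv(K)@np.array([uv[0],uv[1],1.])
    d=Rc@np.array([q[0],-q[1],-q[2]]);return p,d
def onz(C,uv,z):
    p,d=ray(C,uv);return p+d*(z-p[2])/d[2]
def proj(C,X):
    K,Rc,p=C
    q=Rc.T@(np.asarray(X,float)-p);q=np.array([q[0],-q[1],-q[2]]);q=K@q;return q[:2]/q[2]
def tri(obs):
    A=np.zeros((3,3));b=np.zeros(3)
    for C,uv in obs:
        p,d=ray(C,uv);d=d/np.linalg.norm(d);M=np.eye(3)-np.outer(d,d);A+=M;b+=M@p
    return np.linalg.solve(A,b)
def save(n,f,crop=None,s=1):
    im=cv2.cvtColor(get_image(n),cv2.COLOR_RGB2BGR);cv2.imwrite(f"pics/{f}_raw.png",im)
    return im
def zoom(src,dst,x0,y0,x1,y1,s):
    im=cv2.imread(f"pics/{src}.png")[y0:y1,x0:x1]
    cv2.imwrite(f"pics/{dst}.png",cv2.resize(im,None,fx=s,fy=s,interpolation=cv2.INTER_CUBIC))
E
python3 - <<'E'
from h import *
zoom('scene0','s1',110,140,410,260,2.6)
zoom('side0','s2',90,130,350,360,2.5)
C=cam('scene');D=cam('side')
f=lambda a:np.round(a,0)
print('rod rest sc',f(onz(C,(335,190),40)),'side',f(onz(D,(180,277),40)))
print('car sc',f(onz(C,(197,203),40)),'side',f(onz(D,(303,187),40)))
print('bracket',f(onz(C,(261,215),8)),f(onz(D,(238,212),8)))
E
```

```text
rod rest sc [549. 302.  40.] side [532. 308.  40.]
car sc [ 569. -165.   40.] side [ 536. -147.   40.]
bracket [611.  46.   8.] [614.  45.   8.]
```

View pics/s1.png

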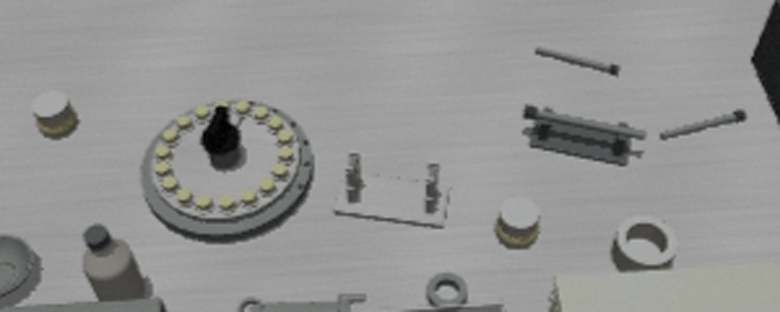

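View pics/s2.png

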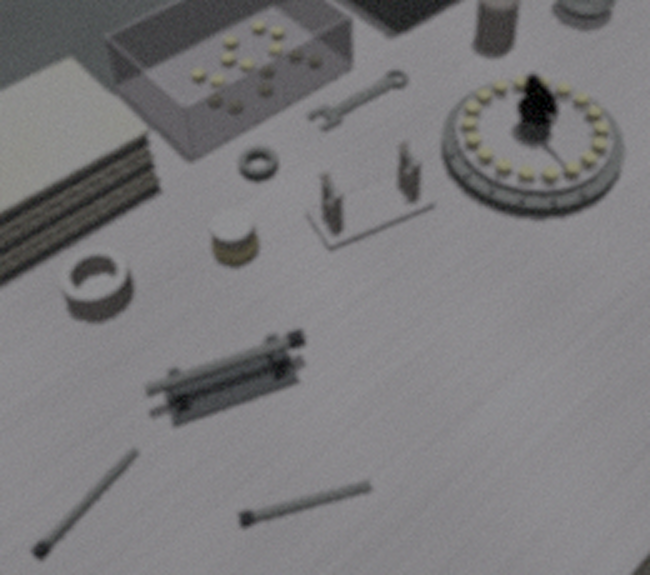

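Run:
```python
from h import *
C=cam('scene');D=cam('side')
f=lambda a:np.round(a,0)
sc=lambda u,v:(C,(110+u/2.6,140+v/2.6)); sd=lambda u,v:(D,(90+u/2.5,130+v/2.5))
h=tri([sc(526,112),sd(298,338)]);t=tri([sc(645,134),sd(150,388)])
h2=[onz(*sc(526,112),40),onz(*sd(298,338),40)];t2=[onz(*sc(645,134),40),onz(*sd(150,388),40)]
for a in (h,t,*h2,*t2,np.linalg.norm(h-t)):print(f(a))
print('knob',f(tri([sc(222,112),sd(535,80)])))
# bracket base ends
for a,b in [((335,213),None),((445,226),None),((450,185),None)]: print(f(onz(*sc(*a),0)))
for a in [(330,248),(434,206),(308,214)]: print(f(onz(*sd(*a),4)))
st=read_state();Rt=R.from_quat(st['ee_rot']).as_matrix()
for T in [(545,303,210)]: print(Rt.T@(np.array(T)-st['position']))
print(Rt)
```

```text
[511. 232.  38.]
[562. 376.  41.]
[512. 231.  40.]
[510. 234.  40.]
[562. 378.  40.]
[562. 374.  40.]
153.0
knob [ 554. -158.  122.]
[628. -30.   0.]
[659. 108.   0.]
[595. 122.   0.]
[599. 119.   4.]
[565. -12.   4.]
[655. 105.   4.]
[413.79088816 157.96779523  37.79598604]
[[ 9.43434817e-01 -3.31557779e-01 -4.29392893e-04]
 [-3.31558031e-01 -9.43433435e-01 -1.62055512e-03]
 [ 1.32204045e-04  1.67125679e-03 -9.99998595e-01]]
```

{"op": "jog_arm", "data": {"increments": [[0.041,0.016,0,9],[0.081,0.032,0,18],[0.122,0.048,0,27],[0.162,0.064,0,36],[0.203,0.08,0,45],[0.244,0.096,0.01,54],[0.284,0.112,0.02,63],[0.325,0.128,0.03,72],[0.365,0.144,0.04,81],[0.406,0.16,0.046,90]], "hand": 1}}

```text
clock: 1.4
position: [537.6, 302.5, 200.8]
ee_rot: [-0.576, 0.817, -0.001, -0.001]
contact_force: [0.6, 0.7, -0.6]
gripper_width: 85.9
```

Run:
```python
from h import *
s=read_state();print(s['clock'],s['position'],s['ee_rot'],s['joints'],s['contact_force'])
save('wrist','w1')
import pickle;pickle.dump(s,open('w1.pkl','wb'))
zoom('w1_raw','w1',0,0,512,384,1.5)
```

```text
1.4 [537.57922598 302.46075904 200.84082601] [-5.76048497e-01  8.17414209e-01 -5.35351400e-04 -1.36123262e-03] [ 7.74841623e-01  4.07573227e-01 -8.04820589e-02  7.01527206e-04
 -1.08560001e+00 -1.11819197e+00] [ 0.56761255  0.71605563 -0.59570087]
```

View pics/w1.png

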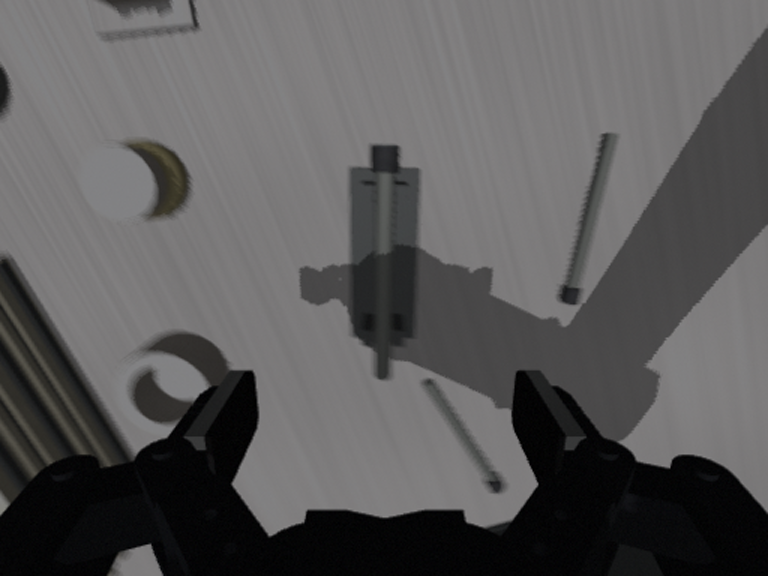

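Run:
```python
from h import *
import pickle;s=pickle.load(open('w1.pkl','rb'));C=cam('wrist',s)
Rt=R.from_quat(s['ee_rot']).as_matrix()
for uv,z in [((385,146),46),((382.5,378),40),((384,170),43),((383,260),46),((383,330),46)]:
    X=onz(C,np.array(uv)/1.5,z);print(uv,np.round(X,1),'tool',np.round(Rt.T@(X-s['position']),1))
print('table check')
D=cam('wrist',s)
zoom('w1_raw','w1b',40,0,180,60,5)
zoom('w1_raw','w1c',220,80,300,270,4)
```

```text
(385, 146) [511.7 228.3  46. ] tool [ 78.1  -0.7 155.1]
(382.5, 378) [567.4 379.   40. ] tool [-82.6  -2.4 160.6]
(384, 170) [517.  241.4  43. ] tool [ 63.9  -1.3 158. ]
(383, 260) [536.7 294.6  46. ] tool [  7.2  -1.9 154.9]
(383, 330) [553.4 341.2  46. ] tool [-42.2  -2.  154.7]
table check
```

View pics/w1c.png

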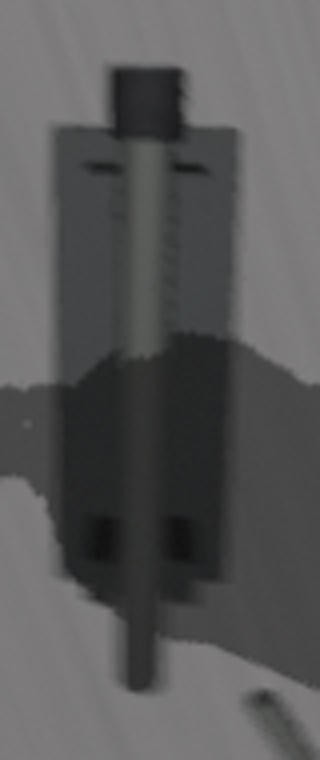

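{"op": "jog_arm", "data": {"increments": [[-0.002,-0.002,0.03,0.6],[-0.002,-0.002,0.06,0.6],[-0.002,-0.002,0.09,0.6],[-0.002,-0.002,0.115,0.6],[-0.002,-0.002,0.135,0.6],[-0.002,-0.002,0.15,0.6],[-0.002,-0.002,0.16,0.6],[-0.002,-0.002,0.16,0.6]]}}

```text
clock: 2.45
position: [542.3, 299.6, 39.3]
ee_rot: [-0.569, 0.823, -0.001, -0.003]
contact_force: [0.2, 0.4, 0.1]
gripper_width: 85.6
```

Run:
```python
from h import *
s=read_state();print(s['clock'],s['position'],s['ee_rot'],s['contact_force'])
save('wrist','w2');zoom('w2_raw','w2',0,0,512,384,1.5)
```

```text
2.45 [542.31336987 299.60188393  39.29410694] [-0.56862075  0.82259465 -0.00134867 -0.00258224] [0.16139779 0.35075013 0.06439458]
```

View pics/w2.png

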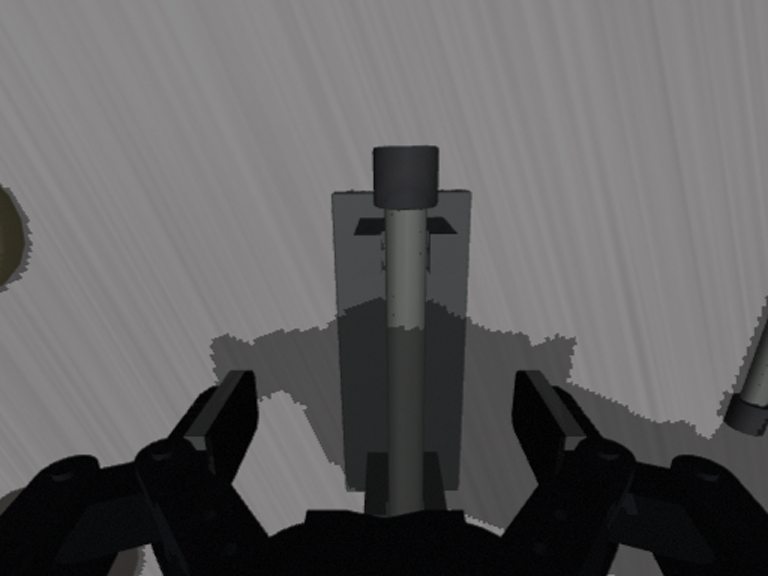

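Run:
```python
from h import *
s=read_state();print(s['clock'],s['position'],s['ee_rot'],s['joint_vel'])
C=cam('wrist',s);Rt=R.from_quat(s['ee_rot']).as_matrix()
for uv,z in [((406,146),46),((407,210),46),((406,270),46),((406,320),46),((405,480),46)]:
    X=onz(C,np.array(uv)/1.5,z);print(uv,np.round(X,1),'tool',np.round(Rt.T@(X-s['position']),1))
```

```text
2.5 [542.7231706  299.9404478   40.01318843] [-0.56870556  0.82253799 -0.00132075 -0.0018693 ] [-1.51300864e-03 -1.46894338e-02  1.11238731e-02  3.19822814e-03
 -2.67865828e-03 -5.71203900e-05]
(406, 146) [511.1 228.8  46. ] tool [77.7  4.4 -5.6]
(407, 210) [516.5 244.4  46. ] tool [61.3  4.9 -5.7]
(406, 270) [522.4 260.   46. ] tool [44.5  4.9 -5.8]
(406, 320) [527.5 274.2  46. ] tool [29.4  5.1 -5.9]
(405, 480) [547.1 327.5  46. ] tool [-27.3   5.6  -6.1]
```

{"op": "jog_arm", "data": {"increments": [[-0.001,0.0027,0,-0.6],[-0.002,0.0052,0,-0.6],[-0.002,0.0052,0,-0.6]]}}

```text
clock: 2.88
position: [538.5, 304.0, 40.5]
ee_rot: [-0.573, 0.819, -0.001, -0.002]
contact_force: [-0.5, -0.7, 0.1]
gripper_width: 85.3
```

Run:
```python
from h import *
s=read_state();print(s['clock'],s['position'],s['ee_rot'],s['contact_force'])
Rt=R.from_quat(s['ee_rot']).as_matrix();print(Rt.T@(np.array([539.4,304.0,40])-s['position']))
```

```text
2.875 [538.48825519 303.96193116  40.46904416] [-0.57317344  0.81943175 -0.00124482 -0.0015037 ] [-0.48078826 -0.74911493  0.06315105]
[-0.35025883 -0.84324992  0.46795149]
```

{"op": "jog_arm", "data": {"increments": [[0,0,0,0],[0,0,0,0],[0,0,0,0],[0,0,0,0],[0,0,0,0],[0,0,0,0],[0,0,0,0]], "hand": -1}}

```text
clock: 3.75
position: [538.1, 304.0, 40.5]
ee_rot: [-0.573, 0.819, -0.001, -0.002]
contact_force: [-3.7, 0.9, 2.2]
gripper_width: 10.0
```

{"op": "jog_arm", "data": {"increments": [[0,0,-0.015,0],[0,0,-0.04,0],[0,0,-0.08,0],[0.02,-0.015,-0.12,-1],[0.05,-0.035,-0.15,-3],[0.09,-0.06,-0.16,-5],[0.13,-0.085,-0.16,-6.5],[0.15,-0.1,-0.16,-6.5],[0.15,-0.1,-0.16,-6.5],[0.15,-0.1,-0.16,-6.5]]}}

```text
clock: 5.0
position: [581.0, 129.6, 201.5]
ee_rot: [-0.619, 0.786, -0.001, -0.001]
contact_force: [0.0, -0.1, -1.3]
gripper_width: 9.5
```

Run:
```python
from h import *
s=read_state();print(s['clock'],s['position'],s['ee_rot'],s['contact_force'],s['gripper_width'])
save('wrist','w3');zoom('w3_raw','w3',0,0,512,384,1.5)
import pickle;pickle.dump(s,open('w3.pkl','wb'))
```

```text
5.0 [581.02182163 129.56023418 201.54701989] [-0.61861842  0.78568942 -0.00114864 -0.00143747] [ 0.00384242 -0.13763151 -1.27527153] 9.485545727274495
```

View pics/w3.png

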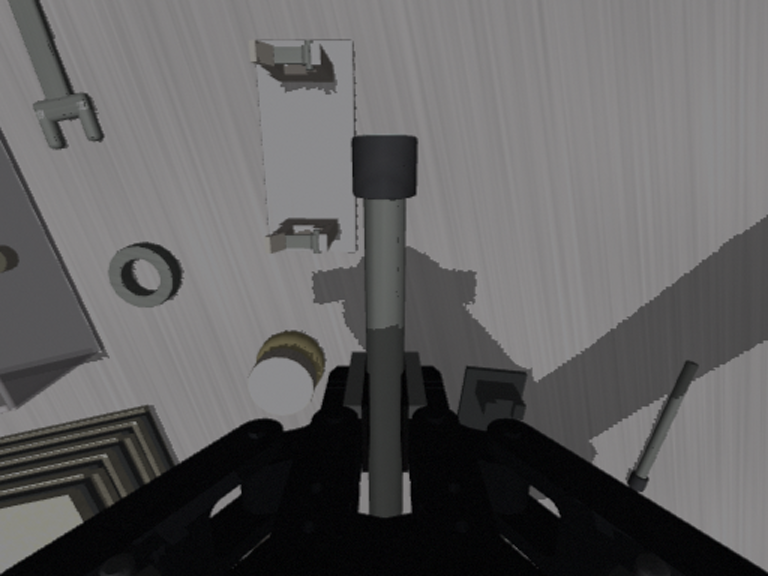

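Run:
```python
from h import *
zoom('w3_raw','w3a',155,15,255,75,7.5)
zoom('w3_raw','w3b',155,130,255,180,7.5)
```

```text
(no output)
```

View pics/w3a.png

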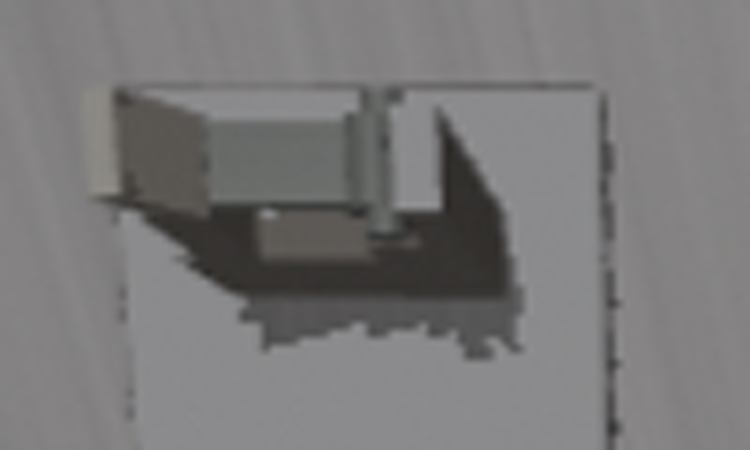

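View pics/w3b.png

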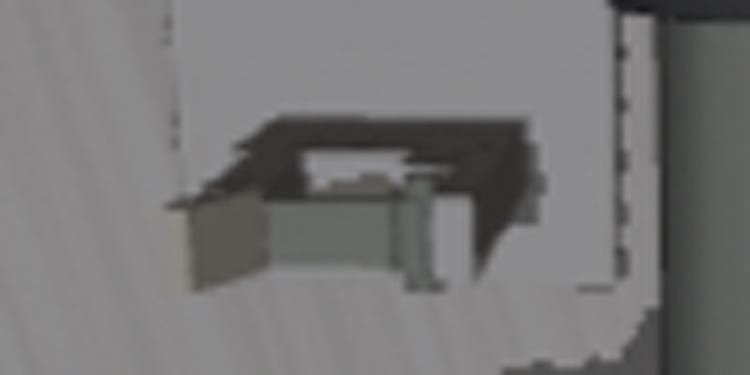

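```bash
cat > fit.py <<'E'
from h import *
from scipy.optimize import least_squares
def fit(obs,C,x0=(612,45,-103.5)):
    def T(p,X):
        a=np.radians(p[2]);return np.array([p[0]+np.cos(a)*X[0]-np.sin(a)*X[1],p[1]+np.sin(a)*X[0]+np.cos(a)*X[1],X[2]])
    f=lambda p:np.concatenate([proj(C,T(p,X))-np.array(uv) for X,uv in obs])
    r=least_squares(f,x0,x_scale=(1,1,.1),loss='soft_l1');return r.x,f(r.x).reshape(-1,2)
E
python3 - <<'E'
from fit import *
import pickle;s=pickle.load(open('w3.pkl','rb'));C=cam('wrist',s)
F=lambda u,v:(155+u/7.5,15+v/7.5);Q=lambda u,v:(155+u/7.5,130+v/7.5)
obs=[((50,-11.5,68),F(377,163)),((50,6.5,66.5),F(208,163)),((-50,-11.5,68),Q(418,235)),((-50,6.5,66.5),Q(267,235))]
p,e=fit(obs,C);print(p,np.round(e,1))
# back-project base edges into bracket frame
a=np.radians(p[2]);B=np.array([[np.cos(a),np.sin(a)],[-np.sin(a),np.cos(a)]])
for n,uv,z in [('Ftr',F(600,90),8),('FL',F(130,400),8),('FR',F(606,400),8),('RL',Q(176,100),8),('RR',Q(614,100),8),('Rbr',Q(614,288),8),('flaretopF',F(118,90),77),('flareF2',F(85,90),77),('postFR',F(440,180),66),('postR',Q(474,235),66),('postR71',Q(474,235),71)]:
    print(n,np.round(B@(onz(C,uv,z)[:2]-p[:2]),1))
# rod
Rt=R.from_quat(s['ee_rot']).as_matrix()
for uv in [(384.5,140),(385,196),(386,320),(385,500)]:
    X=onz(C,np.array(uv)/1.5,201.5+7);print(uv,np.round(Rt.T@(X-s['position']),1))
print(np.degrees(np.arctan2(Rt[1,0],Rt[0,0])))
E
```

```text
[ 615.42691848   44.81559062 -103.79836575] [[-0.1  0.1]
 [ 0.1  0.3]
 [-0.2 -0.1]
 [ 0.2 -0.5]]
Ftr [ 69.5 -31.4]
FL [32.3 32.2]
FR [ 32.5 -31.5]
RL [-42.7  31.7]
RR [-42.5 -31.4]
Rbr [-70.2 -31. ]
flaretopF [54.9 12.8]
flareF2 [54.9 16.2]
postFR [ 48.8 -17.9]
postR [-50.5 -18.1]
postR71 [-49.4 -18.7]
(384.5, 140) [79.3 -1.2 -6.7]
(385, 196) [65.3 -1.1 -6.7]
(386, 320) [30.  -0.8 -6.8]
(385, 500) [-34.4  -1.   -7.1]
-103.56922134681108
```

{"op": "jog_arm", "data": {"increments": [[0.02,-0.015,0,0.2],[0.045,-0.032,0,0.2],[0.065,-0.046,0.015,0.2],[0.075,-0.053,0.04,0.2],[0.075,-0.053,0.065,0.2],[0.075,-0.053,0.08,0.2],[0.075,-0.053,0.085,0.2],[0.075,-0.053,0.085,0.2],[0.075,-0.053,0.085,0.2]]}}

```text
clock: 6.18
position: [615.5, 44.7, 117.8]
ee_rot: [-0.618, 0.786, -0.002, -0.001]
contact_force: [-0.5, 0.4, -0.6]
gripper_width: 10.3
```

Run:
```python
from h import *
s=read_state();print(s['clock'],s['position'],s['ee_rot'],s['contact_force'],s['gripper_width'])
save('wrist','w4');zoom('w4_raw','w4',0,0,512,384,1.5)
import pickle;pickle.dump(s,open('w4.pkl','wb'))
Rt=R.from_quat(s['ee_rot']).as_matrix();print(np.degrees(np.arctan2(Rt[1,0],Rt[0,0])),Rt.T@(np.array([615.43,44.82,45])-s['position']))
```

```text
6.175 [615.48467702  44.73585686 117.83333686] [-6.17787362e-01  7.86343352e-01 -1.60831375e-03 -5.67718835e-04] [-0.46256393  0.42331394 -0.63789091] 10.340287628455998
-103.6905491905944 [-0.27857396  0.206171   72.83258143]
```

View pics/w4.png

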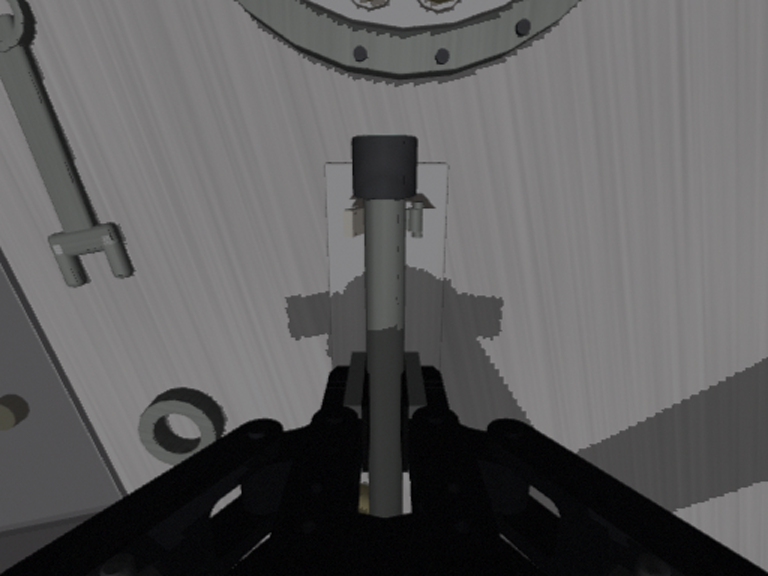

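Run:
```python
from h import *
zoom('w4_raw','w4a',205,85,310,165,7.5)
```

```text
(no output)
```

View pics/w4a.png

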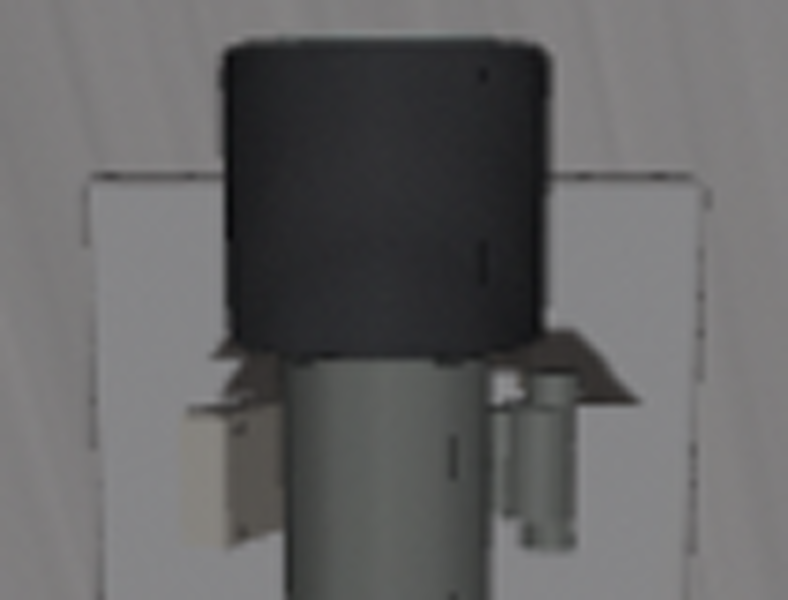

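Run:
```python
from h import *
import pickle;s=pickle.load(open('w4.pkl','rb'));C=cam('wrist',s)
Rt=R.from_quat(s['ee_rot']).as_matrix()
F=lambda u,v:(205+u/7.5,85+v/7.5)
g=lambda n,uv,z:print(n,np.round((Rt.T@(onz(C,uv,z)-s['position']))[:2],2))
for y in (200,580):
  g('baseL',F(89+(y-180)*.035,y),8);g('baseR',F(703-(y-180)*.035,y),8)
g('front edge',F(390,180),8)
g('hinge',F(546,463),67.5+2)
g('flare inner-top',F(228,475),77);g('flare out top',F(185,475),77)
for z in (116,118,120):
  g('rodc',F(389,470),z); g('rod c back',(385/1.5,500/1.5),z); g('head c',F(387,350),z)
  g('headend top',F(387,42),z+7)
```

```text
baseL [ 67.58 -31.54]
baseR [67.59 31.58]
baseL [ 27.79 -31.7 ]
baseR [27.81 31.87]
front edge [69.57 -0.6 ]
hinge [50.18 11.53]
flare inner-top [ 50.45 -13.05]
flare out top [ 50.44 -16.31]
rodc [57.09 -0.99]
rod c back [-42.7   -1.02]
head c [63.93 -1.11]
headend top [80.36 -1.13]
rodc [57.41 -0.99]
rod c back [-40.81  -1.03]
head c [64.15 -1.11]
headend top [80.32 -1.13]
rodc [57.73 -1.  ]
rod c back [-38.93  -1.03]
head c [64.36 -1.11]
headend top [80.27 -1.13]
```

{"op": "jog_arm", "data": {"increments": [[0,0.0005,0.01,0],[0,0.0005,0.02,0],[0,0.0005,0.028,0],[0,0.0005,0.03,0],[0,0.0005,0.03,0],[0,0.0005,0.03,0]]}}

```text
clock: 6.98
position: [615.2, 44.7, 88.1]
ee_rot: [-0.618, 0.786, -0.002, -0.0]
contact_force: [0.5, -0.2, -1.2]
gripper_width: 9.9
```

Run:
```python
from h import *
s=read_state();print(s['clock'],s['position'],s['ee_rot'],s['contact_force'],s['gripper_width'])
save('wrist','w5');zoom('w5_raw','w5a',205,85,310,165,7.5)
import pickle;pickle.dump(s,open('w5.pkl','wb'))
Rt=R.from_quat(s['ee_rot']).as_matrix();print(np.degrees(np.arctan2(Rt[1,0],Rt[0,0])),Rt.T@(np.array([615.43,44.82,45])-s['position']))
s=read_state();print(s['position'])
```

```text
6.975 [615.2117695   44.72042818  88.10007917] [-6.17757093e-01  7.86367044e-01 -1.71987202e-03 -2.97156275e-04] [ 0.54217107 -0.20849951 -1.17949042] 9.860408522138448
-103.69497675521092 [-0.26013442 -0.08769498 43.09987243]
[615.22213554  44.74036054  88.16324068]
```

View pics/w5a.png

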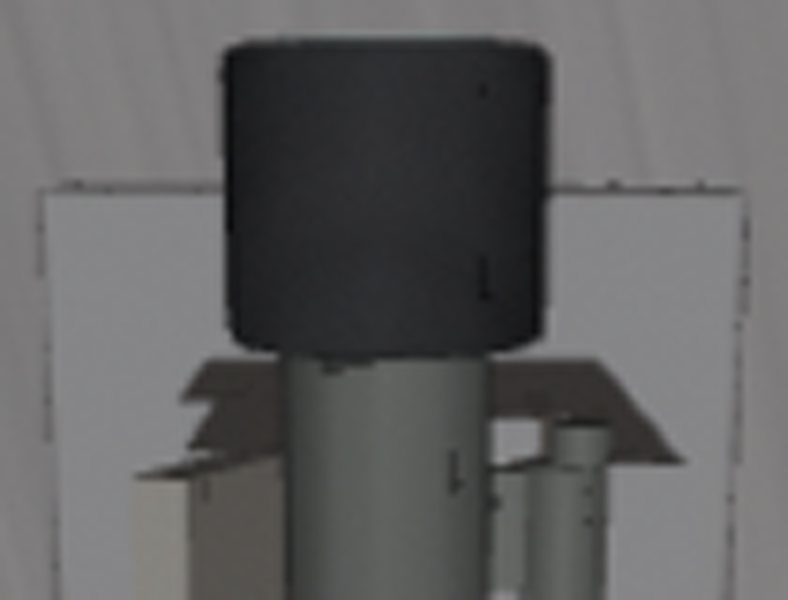

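{"op": "jog_arm", "data": {"increments": [[0,0,0.007,0],[0,0,0.013,0],[0,0,0.018,0],[0,0,0.023,0],[0,0,0.028,0],[0,0,0.033,0],[0,0,0.037,0],[0,0,0.041,0],[0,0,0.043,0],[0,0,0.043,0]]}}

```text
clock: 8.28
position: [615.4, 44.7, 45.5]
ee_rot: [-0.618, 0.786, -0.002, -0.0]
contact_force: [-1.2, 0.4, 4.5]
gripper_width: 9.9
```

Run:
```python
from h import *
s=read_state();print(s['clock'],s['position'],s['ee_rot'],s['contact_force'],s['gripper_width'])
save('wrist','w6');zoom('w6_raw','w6a',160,85,360,235,4)
import pickle;pickle.dump(s,open('w6.pkl','wb'))
```

```text
8.275 [615.40820208  44.65060368  45.49292899] [-6.17811981e-01  7.86323748e-01 -1.81149426e-03 -1.96278315e-04] [-1.23549939  0.41673966  4.53556463] 9.879554267834912
```

View pics/w6a.png

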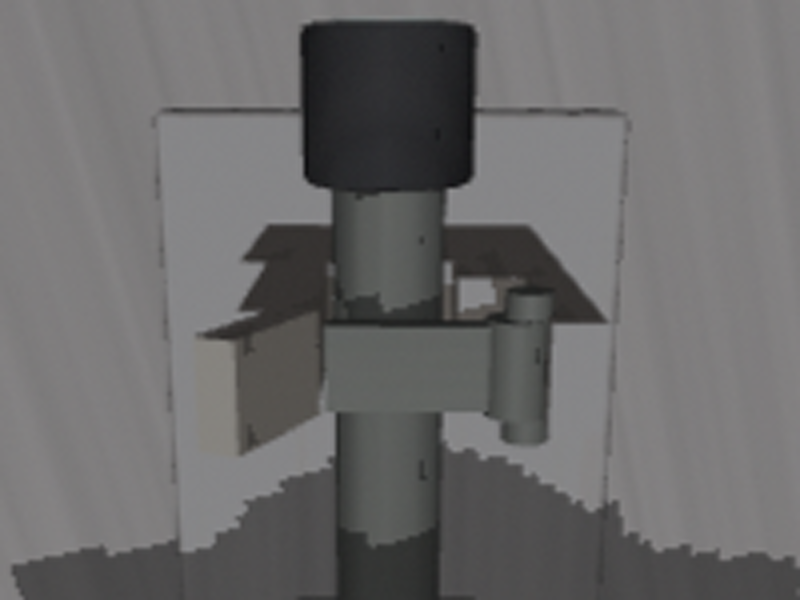

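{"op": "jog_arm", "data": {"increments": [[0,0,0.001,0],[0,0,0.002,0],[0,0,0.0025,0],[0,0,0.0025,0]]}}

```text
clock: 8.82
position: [615.5, 44.6, 45.3]
ee_rot: [-0.618, 0.786, -0.002, -0.0]
contact_force: [-5.0, 1.0, 15.6]
gripper_width: 10.0
```

{"op": "jog_arm", "data": {"increments": [[0,0,-0.002,0],[0,0,-0.002,0]]}}

```text
clock: 9.07
position: [615.0, 44.6, 46.7]
ee_rot: [-0.618, 0.786, -0.002, -0.0]
contact_force: [-0.6, 0.0, -1.3]
gripper_width: 9.7
```

{"op": "jog_arm", "data": {"increments": [[0,0,0,0],[0,0,0,0],[0,0,0,0],[0,0,0,0],[0,0,0,0],[0,0,0,0]], "hand": 1}}

```text
clock: 9.82
position: [615.1, 44.6, 46.7]
ee_rot: [-0.618, 0.786, -0.002, -0.0]
contact_force: [-0.2, 0.9, -0.9]
gripper_width: 85.6
```

{"op": "jog_arm", "data": {"increments": [[0,0,-0.015,0],[0,0,-0.04,0],[0,0,-0.08,0],[-0.02,0,-0.12,0],[-0.04,0,-0.14,0],[-0.04,0,-0.14,0],[-0.04,0,-0.14,0]]}}

```text
clock: 10.7
position: [623.4, 83.5, 186.0]
ee_rot: [-0.618, 0.786, -0.001, -0.001]
contact_force: [-0.2, -0.3, 0.1]
gripper_width: 85.7
```

Run:
```python
from h import *
s=read_state();print(s['clock'],s['position'],s['ee_rot'],s['contact_force'],s['gripper_width'])
save('wrist','w7');zoom('w7_raw','w7',0,0,512,384,1.5)
import pickle;pickle.dump(s,open('w7.pkl','wb'))
```

```text
10.7 [623.3746212   83.47336679 185.95856707] [-0.61786499  0.78628212 -0.00142782 -0.00111611] [-0.21751936 -0.33362784  0.11050559] 85.74788471910213
```

View pics/w7.png

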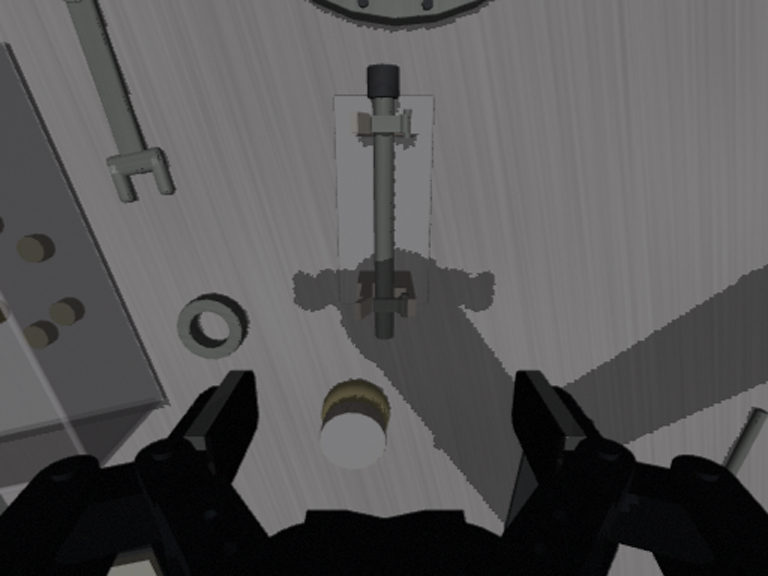

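Run:
```python
from h import *
zoom('w7_raw','w7a',215,40,300,230,4)
import pickle;s=pickle.load(open('w7.pkl','rb'));C=cam('wrist',s)
a=np.radians(-103.8);B=np.array([[np.cos(a),np.sin(a)],[-np.sin(a),np.cos(a)]])
for uv,z in [((383.5,66),50),((384.5,335),45),((384,200),51)]:
    print(np.round(B@(onz(C,np.array(uv)/1.5,z)[:2]-[615.43,44.82]),1))
D=cam('scene');E=cam('side')
print('knob',onz(cam('scene'),(110+222/2.6,140+125/2.6),110))
```

```text
[80.   0.5]
[-78.7  -0.4]
[9.3 0.1]
knob [ 564.25509189 -159.87127856  110.        ]
```

View pics/w7a.png

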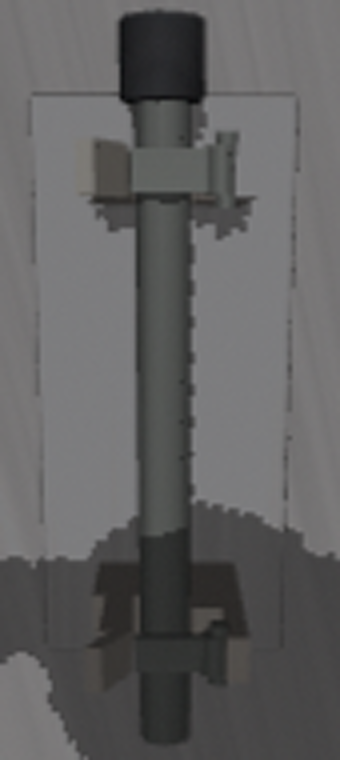

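{"op": "jog_arm", "data": {"increments": [[0.03,0,-0.02,0],[0.07,0,-0.04,0],[0.11,0,-0.04,0],[0.15,0,-0.04,0],[0.185,0,-0.04,0],[0.205,0,-0.04,0],[0.215,0,-0.04,0],[0.215,0,-0.04,0]]}}

```text
clock: 11.75
position: [572.4, -125.7, 226.0]
ee_rot: [-0.618, 0.787, -0.001, -0.002]
contact_force: [0.0, 1.2, 0.1]
gripper_width: 85.6
```

Run:
```python
from h import *
s=read_state();print(s['clock'],s['position'],s['ee_rot'],s['joints'],s['gripper_width'])
save('wrist','w8');zoom('w8_raw','w8',0,0,512,384,1.5)
import pickle;pickle.dump(s,open('w8.pkl','wb'))
```

```text
11.75 [ 572.36048713 -125.67054029  226.04098929] [-0.61751476  0.78655651 -0.00116193 -0.00173938] [ 0.06199484  0.33545039 -0.12624001  0.00433909 -1.11065475 -0.30355936] 85.60686888491995
```

View pics/w8.png

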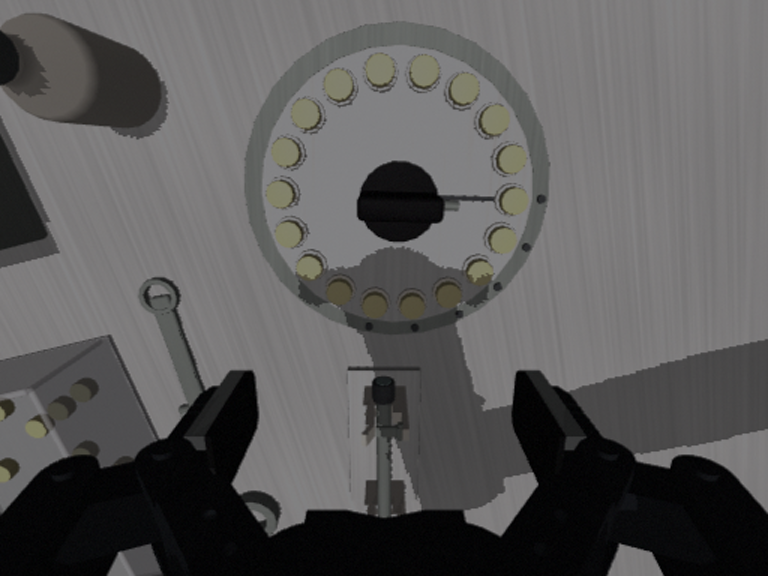

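Run:
```python
from h import *
import pickle;s=pickle.load(open('w8.pkl','rb'));C=cam('wrist',s)
im=cv2.imread('pics/w8_raw.png');hsv=cv2.cvtColor(im,cv2.COLOR_BGR2HSV)
m=cv2.inRange(hsv,(20,60,50),(35,255,255))
n,l,st,ce=cv2.connectedComponentsWithStats(m)
P=[]
for i in range(1,n):
    if st[i,4]>60 and 170<ce[i][0]<360 and ce[i][1]<215: P.append(onz(C,ce[i],46)[:2])
P=np.array(P)
from scipy.optimize import least_squares
r=least_squares(lambda q:np.hypot(*(P-q[:2]).T)-q[2],(565,-155,80));print(len(P),r.x,np.abs(r.fun).max())
Rt=R.from_quat(s['ee_rot']).as_matrix()
print('center tool',Rt.T@(np.array([r.x[0],r.x[1],92])-s['position']))
zoom('w8_raw','w8a',225,95,345,175,6)
```

```text
5 [ 553.65288786 -170.16604222   81.54750604] 0.1501093748359068
center tool [ 47.10469979   7.56914889 134.24107424]
```

View pics/w8a.png

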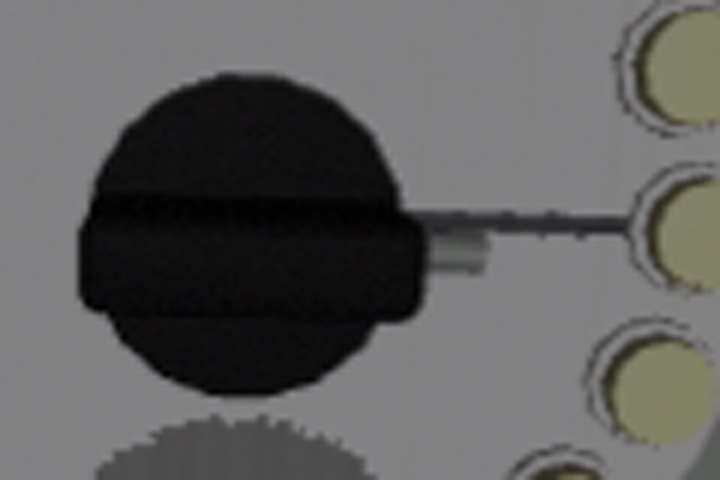

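Run:
```python
from h import *
import pickle;s=pickle.load(open('w8.pkl','rb'));C=cam('wrist',s)
pts=[(380,70),(424,70),(463,88),(494,120),(511,158),(513,200),(502,239),(480,269),(448,293),(412,304),(375,304),(340,290),(311,266),(289,233),(281,193),(287,152),(307,114),(340,84)]
P=np.array([onz(C,np.array(p)/1.5,47)[:2] for p in pts])
from scipy.optimize import least_squares
r=least_squares(lambda q:np.hypot(*(P-q[:2]).T)-q[2],(565,-155,80));print(r.x,np.round(r.fun,1))
Rt=R.from_quat(s['ee_rot']).as_matrix();T=lambda X:np.round(Rt.T@(X-s['position']),1)
print('center tool',T(np.array([r.x[0],r.x[1],92])))
F=lambda u,v:(225+u/6,95+v/6)
for uv in [(80,228),(425,232),(82,310),(422,322),(245,270)]: print(T(onz(C,F(*uv),110)))
for uv in [(95,240),(400,240),(247,72),(247,397)]: print('flange',T(onz(C,F(*uv),76)))
a=onz(C,F(425,252),98);b=onz(C,F(488,254),98);print('pin',T(a),T(b))
```

```text
[ 553.65854256 -169.10982427   78.79242714] [-0.3  0.5 -0.  -0.2  0.2 -0.   0.3 -0.3 -0.1 -0.2  0.5 -0.2 -0.4  0.7
  0.2 -0.2 -0.4  0. ]
center tool [ 46.1   7.8 134.2]
[ 50.6 -15.7 116.2]
[ 50.1  30.9 116.3]
[ 39.6 -15.6 116.2]
[ 37.9  31.  116.2]
[ 45.    6.7 116.2]
flange [ 45.  -15.4 150.2]
flange [ 45.   31.7 150.2]
flange [ 69.9   7.8 150.3]
flange [ 20.4   8.3 150.1]
pin [ 45.9  32.7 128.2] [ 45.6  41.6 128.2]
```

{"op": "jog_arm", "data": {"increments": [[0.01,0.002,0,-10],[0.02,0.004,0,-20],[0.03,0.006,0,-30],[0.04,0.0085,0,-40],[0.0455,0.0085,0.01,-50],[0.0455,0.0085,0.03,-60],[0.0455,0.0085,0.05,-70],[0.0455,0.0085,0.055,-80],[0.0455,0.0085,0.055,-89],[0.0455,0.0085,0.055,-89]]}}

```text
clock: 13.05
position: [553.9, -166.6, 171.1]
ee_rot: [0.992, -0.128, -0.0, 0.002]
contact_force: [0.1, -0.3, -0.0]
gripper_width: 85.5
```

{"op": "jog_arm", "data": {"increments": [[0,0,0,0],[0,0,0,0]]}}

```text
clock: 13.3
position: [554.1, -166.2, 171.3]
ee_rot: [0.992, -0.128, -0.0, 0.002]
contact_force: [-0.5, -0.4, -0.5]
gripper_width: 85.4
```

Run:
```python
from h import *
s=read_state();print(s['clock'],s['position'],s['ee_rot'],s['joints'],s['gripper_width'])
save('wrist','w9');zoom('w9_raw','w9',0,0,512,384,1.5)
import pickle;pickle.dump(s,open('w9.pkl','wb'))
Rt=R.from_quat(s['ee_rot']).as_matrix();print(np.degrees(np.arctan2(Rt[1,0],Rt[0,0])))
p=pickle.load(open('w8.pkl','rb'));Rp=R.from_quat(p['ee_rot']).as_matrix()
k=p['position']+Rp@np.array([45.5,8.2,130]);print('knob world',k,'tool',Rt.T@(k-s['position']))
```

```text
13.3 [ 554.14474544 -166.24649561  171.28657532] [ 9.91733877e-01 -1.28296439e-01 -1.53997630e-04  1.97916028e-03] [-0.00965022  0.37238716 -0.21974575  0.00469023 -0.97944427  1.32052773] 85.44326578796269
-14.742328396974683
knob world [ 553.42644964 -168.44061634   96.23454561] tool [-0.15149592  2.00706886 75.06054891]
```

View pics/w9.png

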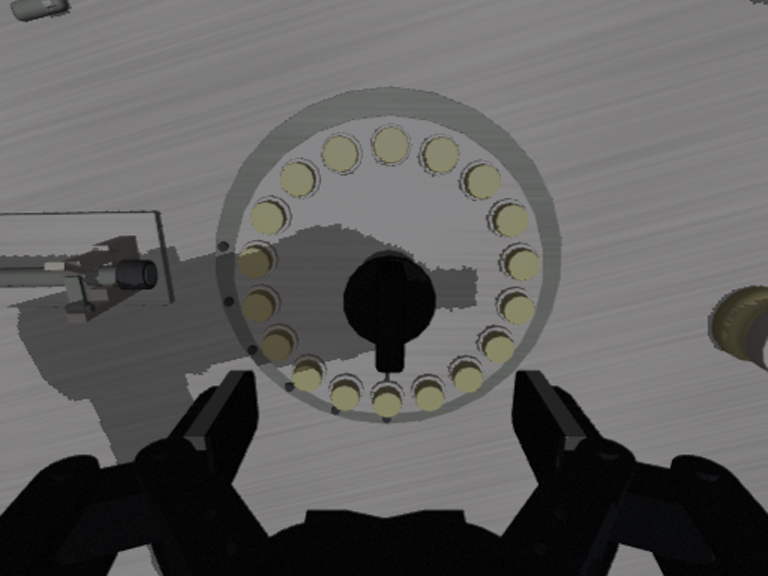

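Run:
```python
from h import *
import pickle;s=pickle.load(open('w9.pkl','rb'));C=cam('wrist',s)
im=cv2.imread('pics/w9_raw.png')
c=im[150:255,220:300];c=np.clip(c.astype(float)*4,0,255).astype(np.uint8)
cv2.imwrite('pics/w9a.png',cv2.resize(c,None,fx=7,fy=5.7,interpolation=cv2.INTER_CUBIC))
Rt=R.from_quat(s['ee_rot']).as_matrix();T=lambda uv,z:np.round(Rt.T@(onz(C,np.array(uv)/1.5,z)-s['position']),1)
print(T((343,300),76),T((437,300),76),T((389,252),76))
pts=[(391,145),(341,153),(441,154),(299,180),(484,180),(268,217),(511,218),(257,261),(521,263),(260,306),(516,308)]
P=np.array([T(p,47)[:2] for p in pts])
from scipy.optimize import least_squares
r=least_squares(lambda q:np.hypot(*(P-q[:2]).T)-q[2],(0,0,79));print(r.x)
```

```text
[  2.3 -22.6  95.2] [ 2.3 27.2 95.4] [28.3  1.6 95.3]
[ 2.47639644  2.10722123 78.48074993]
```

View pics/w9a.png

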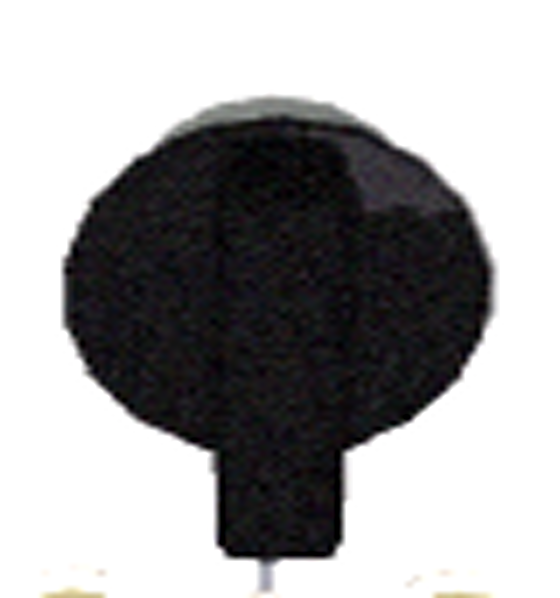

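{"op": "jog_arm", "data": {"increments": [[0.001,0.0015,0.015,0],[0.001,0.0015,0.03,0],[0.001,0.0015,0.045,0],[0.001,0.0015,0.06,0],[0.001,0.0015,0.07,0],[0.001,0.0015,0.075,0],[0.001,0.0015,0.075,0],[0.001,0.0015,0.075,0]]}}

```text
clock: 14.35
position: [555.0, -168.4, 96.8]
ee_rot: [0.992, -0.128, 0.0, 0.002]
contact_force: [-0.2, 0.0, -0.3]
gripper_width: 85.4
```

Run:
```python
from h import *
s=read_state();print(s['clock'],s['position'],s['ee_rot'],s['contact_force'],s['gripper_width'])
save('wrist','w10')
import pickle;pickle.dump(s,open('w10.pkl','wb'))
im=cv2.imread('pics/w10_raw.png');c=np.clip(im.astype(float)*2,0,255).astype(np.uint8)
cv2.imwrite('pics/w10.png',cv2.resize(c,None,fx=1.5,fy=1.5))
```

```text
14.35 [ 555.02325307 -168.40892599   96.83291609] [ 9.91748954e-01 -1.28179199e-01  4.29386295e-04  1.98001792e-03] [-0.21330273  0.0076788  -0.32481929] 85.41609376622523
```

View pics/w10.png

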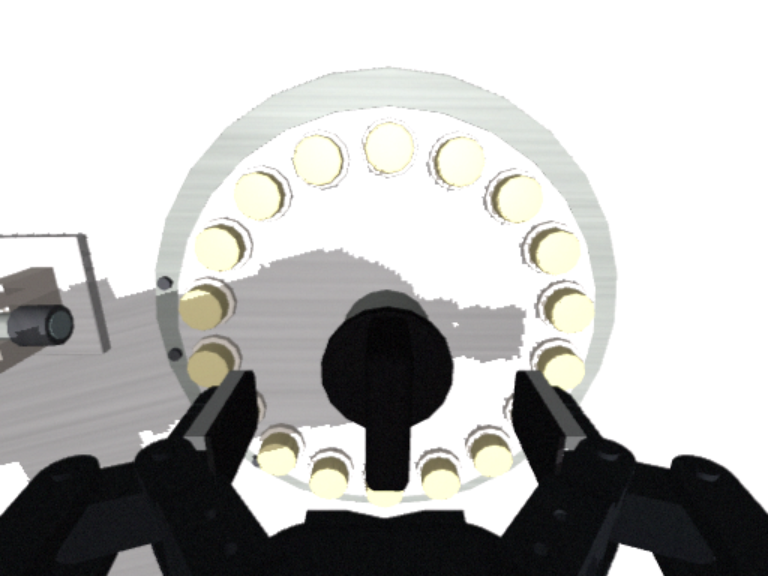

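{"op": "jog_arm", "data": {"increments": [[0,0,0,0],[0,0,0,0],[0,0,0,0],[0,0,0,0],[0,0,0,0],[0,0,0,0],[0,0,0,0]], "hand": -1}}

```text
clock: 15.28
position: [554.8, -169.2, 97.1]
ee_rot: [0.992, -0.129, 0.0, 0.002]
contact_force: [-1.6, -4.9, 2.3]
gripper_width: 13.2
```

{"op": "jog_arm", "data": {"increments": [[0,0.0005,0,6],[0,0.0005,0,12],[0,0.0005,0,18],[0,0.0005,0,24],[0,0.0005,0,30],[0,0.0005,0,36],[0,0.0005,0,42],[0,0.0005,0,48],[0,0.0005,0,54],[0,0.0005,0,60]]}}

```text
clock: 16.52
position: [553.6, -170.4, 97.1]
ee_rot: [0.793, -0.609, 0.001, 0.003]
contact_force: [-3.3, -4.7, 2.0]
gripper_width: 13.2
```

{"op": "jog_arm", "data": {"increments": [[0,0,0,0],[0,0,0,0]]}}

```text
clock: 16.77
position: [553.6, -170.5, 97.1]
ee_rot: [0.794, -0.608, 0.001, 0.003]
contact_force: [-1.0, -2.3, 1.1]
gripper_width: 13.0
```

Run:
```python
from h import *
s=read_state();print(s['clock'],s['position'],s['ee_rot'],s['contact_force'],s['wrist_torque'],s['gripper_width'])
Rt=R.from_quat(s['ee_rot']).as_matrix();print(np.degrees(np.arctan2(Rt[1,0],Rt[0,0])))
save('wrist','w11')
import pickle;pickle.dump(s,open('w11.pkl','wb'))
im=cv2.imread('pics/w11_raw.png');c=np.clip(im.astype(float)*2,0,255).astype(np.uint8)
cv2.imwrite('pics/w11.png',cv2.resize(c,None,fx=1.5,fy=1.5))
```

```text
16.775 [ 553.55747465 -170.4766762    97.1407309 ] [ 0.79385465 -0.60810114  0.00080997  0.00267396] [-1.01269503 -2.27112034  1.11397767] [-0.31424531  0.13743447  0.07836238] 13.044740821408613
-74.90457691532838
```

View pics/w11.png

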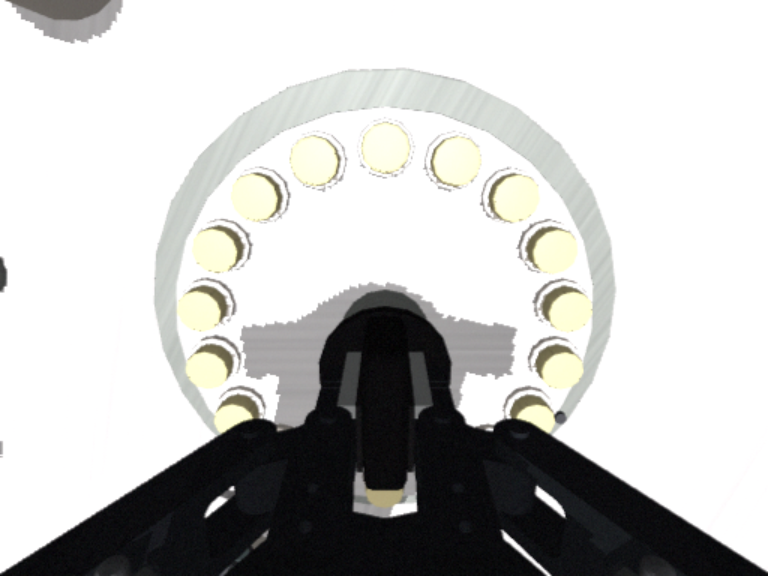

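Run:
```python
from h import *
import pickle;s=pickle.load(open('w11.pkl','rb'));C=cam('wrist',s)
Rt=R.from_quat(s['ee_rot']).as_matrix();T=lambda uv,z:(Rt.T@(onz(C,np.array(uv)/1.5,z)-s['position']))[:2]
pts=[(386,147),(317,160),(456,160),(258,196),(515,198),(216,249),(553,250),(204,309),(570,309),(211,366),(561,366)]
P=np.array([T(p,47) for p in pts])
from scipy.optimize import least_squares
r=least_squares(lambda q:np.hypot(*(P-q[:2]).T)-q[2],(0,0,79));c=r.x[:2];print(r.x)
a=np.degrees(np.arctan2(*(P-c).T[::-1]));print(np.round((a+10)%20-10,1))
w8=pickle.load(open('w8.pkl','rb'));C8=cam('wrist',w8);P8=w8['position'];
pts8=[(380,70),(424,70),(463,88),(494,120),(511,158),(513,200),(502,239),(480,269),(448,293),(412,304),(375,304),(340,290),(311,266),(289,233),(281,193),(287,152),(307,114),(340,84)]
R8=R.from_quat(w8['ee_rot']).as_matrix();T8=lambda uv,z:(R8.T@(onz(C8,np.array(uv)/1.5,z)-P8))[:2]
Q=np.array([T8(p,47) for p in pts8]);r=least_squares(lambda q:np.hypot(*(Q-q[:2]).T)-q[2],(0,0,79));c8=r.x[:2]
b=np.degrees(np.arctan2(*(Q-c8).T[::-1]));print('home caps in tool8 mod20',np.mean((b+10)%20-10 if 0 else ((b)%20)),np.round(b%20,1))
for z in(15,22):
  d=T((560,417),z)-c;print('dot w11',np.hypot(*d),np.degrees(np.arctan2(d[1],d[0])))
  for uv in [(541,198),(526,247),(497,286)]:
    d=T8(uv,z)-c8;print('dot w8',np.hypot(*d),np.degrees(np.arctan2(d[1],d[0])))
```

```text
[-0.58236321 -0.66665135 78.7778109 ]
[-0.1  0.3 -0.2  0.3  0.3 -0.3  0.2 -0.1  0.4  0.2 -0.1]
home caps in tool8 mod20 11.563357331607897 [11.5 11.6 11.3 12.  11.7 11.9 11.9 10.8 11.7 11.7 11.5 11.5 11.3 11.5
 11.5 11.4 11.5 12.1]
dot w11 113.12860745851219 122.81406335427731
dot w8 108.94505107162644 92.49380913479901
dot w8 109.66716812173601 112.6611037680879
dot w8 109.77895829252401 132.37423628837317
dot w11 107.88861097508011 121.63751363559207
dot w8 106.46894936691137 92.14288923010051
dot w8 106.96385102331348 112.37310299640428
dot w8 106.9162788382058 132.18027419833476
```

Run:
```python
from h import *
save('side','sd2');zoom('sd2_raw','sd2',90,130,350,360,2.5)
s=read_state();print(s['clock'],s['joint_vel'].round(3),s['gripper_width'])
```

```text
16.875 [-0.002 -0.001 -0.001  0.001 -0.003 -0.004] 13.169820682535168
```

View pics/sd2.png

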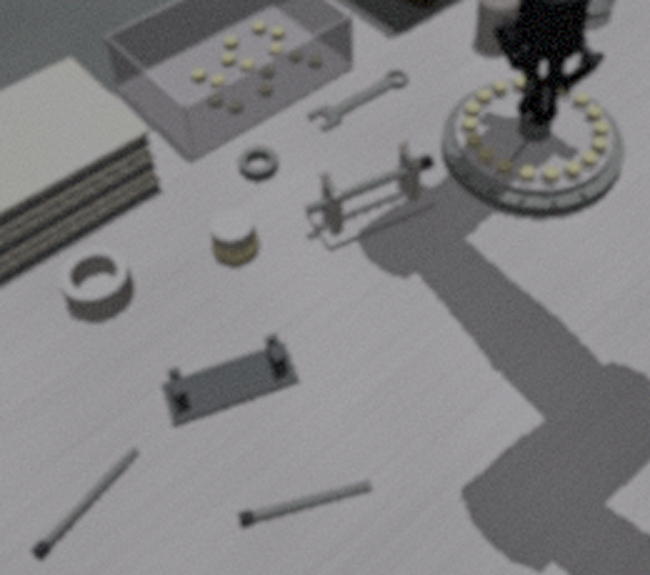

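The side view shows the rod seated level in the bracket with its head towards the carousel. The gripper is on the knob, and nearby objects have not moved.

```bash
python3 -c "
from bench import *
print(job_done())"
```

```text
the job is handed in; nothing more can be done
None
```

The probe rod is pressed home in the bracket and released. The arm finished holding the carousel knob at the third stop, and I handed the job in at about 17 s. `job_done()` gave no verdict.

- **Rod:** I took the large rod from its rest and pressed it down past both jaws until it met the slot floors, then opened the fingers. The push force rose to about 15 N with no further movement. The wrist picture afterwards showed both jaws shut level over it. Its ends measured at bracket x = 80 and -79 mm, within about 0.5 mm across, with the head towards the carousel.
- **Knob:** I gripped it at 13 mm opening and turned it 60° clockwise. The cap positions and the home-stop dot put the carousel at about 59–60° (target 60°, about 1.04 rad). The arm was still and the grip closed at hand-in.
- **Bystanders:** I did not touch any of them. The last side picture shows the nest, jar, ring and wrench in place. It does not show the second jar or the dish, and only part of the bottle, so those were not checked at the end.
- **Disagreements:** The wrist camera's knob-centre estimates from two viewpoints differed by about 2.5 mm. I used a value between them, and the grip took up the rest, with about 5 N of side force. My first descent over the rod also landed about 5 mm off to the side, which I corrected before gripping.

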